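# Close up the chisel rack

## Task

Two of the three chisels in the wooden rack stick out at the front. With the steel keeper bar still swung open, gently push each one fully home, cutting edge up against the cork-lined back board (freshly ground edges: never press on a chisel with more than 20 N); then swing the keeper bar shut across the front until it snaps into its catch. Leave the other things on the bench where they are.

Things in the scene. Friction and masses are not known exactly. Their poses are not given: they have to be found in the camera images.
- rack: Chisel rack, fixed (mm). Origin on the bench; x along the chisels, open front (-x) to back board (+x), y across, z up. Base board 8 thick, x -135 to 131, y -110 to 110. Three bays 34 wide at y = 44, 0, -44; walls x -92 to 105, tops at z 30. Back board lined with springy cork (2 N/mm): face x = 105, top z 48. A chisel is home with its edge at that face and its butt at x = -95.
- catch (a point): Centre of the catch's sprung brass ball, 12 mm across, its top 19 mm above the bench, on a steel plate at the rack's front corner (rack x = -121, y = -95 mm); a steel stop post stands behind it.
- keeper (a joint): Steel keeper bar, 14 x 14 mm, 190 long from its upright hinge pin (rack x = -112, y = 85), z 20 to 34. Radians: 0 = shut, across the front along rack -y, tip at the stop post; grows as it swings out (pi/2 = along rack -x), to 2.3. Stays where left. A cam under the tip must ride over the sprung ball from 0.10 to 0.05 rad (about 5 N at the tip); then the ball holds it at 0.
- keeper_hinge (a point): Point on the keeper's hinge axis at the bar's mid-height, 27 mm above the bench.
- keeper_tip (a point): Centre of the keeper bar's free end, 190 mm from the hinge axis, 27 mm above the bench.
- chisel_narrow: Wood chisel, 200 long: bright steel blade 10 wide, 6 thick, and a pale wooden handle 26 wide, 24 high, 103 long. Origin: underside of the cutting edge, mid-width; the butt of the handle is at its x = -200; z up. About 160 g, lies loose on the rack's base board.
- chisel_middle: Wood chisel, 200 long: bright steel blade 18 wide, 6 thick, and a pale wooden handle 26 wide, 24 high, 103 long. Origin: underside of the cutting edge, mid-width; the butt of the handle is at its x = -200; z up. About 160 g, lies loose on the rack's base board.
- chisel_wide: Wood chisel, 200 long: bright steel blade 26 wide, 6 thick, and a pale wooden handle 26 wide, 24 high, 103 long. Origin: underside of the cutting edge, mid-width; the butt of the handle is at its x = -200; z up. About 160 g, lies loose on the rack's base board.
- plane: Bystander: small dark steel block plane, 160 x 50 x 45 (mm). Origin near the middle of its underside.
- hammer: Bystander: hammer lying down (mm). Origin near the middle of its underside.
- screwdriver: Bystander: screwdriver lying down (mm). Origin near the middle of its underside.
- oilcan: Bystander: steel oil can with a pointed spout, 68 across, 150 tall (mm). Origin near the middle of its underside.
- tin: Bystander: round brass tin, 64 across, 35 high (mm). Origin near the middle of its underside.
- carton: Bystander: flat cardboard box 120 x 80 x 35 (mm). Origin near the middle of its underside.
- rule: Bystander: folded wooden rule 20 x 190 x 12 (mm). Origin near the middle of its underside.
Not all that is in view belongs to the job. What is shaped like the chisel_wide but blue is not meant.

How it is judged:
By the outcome, as a careful person would: the job done as asked, in the order asked, and still so for the second after the job is handed in, with the robot touching nothing.
It also fails if it takes over 61 s, if anything falls off the work surface, if the arm or the gripper's body presses on something with over 40 N, if the wrist force passes 120 N, or if a joint passes its speed limit or range.

## Robot

A 6-joint arm with a two-finger parallel gripper is mounted at the origin on the work surface. World frame = base frame: x ahead of the robot, y to its left, z up, the work surface at z = 0. Lengths are in m, angles in rad, forces in N, time in s.
With the tool pointing down it reaches from about 0.25 to 0.8 m from the base axis. Payload 8.5 kg.
Tool frame: the origin (TCP) lies on the centre line of the jaws, within the pads' length; the fingertips stand 14 mm ahead of it and the grasp point (between the pads) lies 5 mm behind it (env.tip_reach is the distance from the TCP to the fingertips, in m); z points along the fingers, y is the line along which they close (so a half turn about z gives the same grasp; the last joint's range is limited). The gripper opens to 85 mm and grips with 20 to 120 N. Pads are 22 mm wide; open, the fingers measure 114 mm over their backs; the gripper's body (76 mm by 85 mm) begins 54 mm behind the grasp point. The pads swing forward as they close: fully open they stand 13 mm farther back than shut.
Start: joints at [1.288, 0.238, -0.013, 1.319, 0, 1.571], TCP at [0.146, 0.504, 0.245] pointing down, gripper open.
Joint ranges: [-2.66, 2.66], [-1.03, 1.9], [-1.14, 1.46], [-1.82, 2.27], [-1.45, 1.34], [-3.14, 3.14]. Speed limits (rad/s): [2.22, 2.22, 2.79, 3.14, 3.14, 3.14].

## Interface

Orientations are given as a unit quaternion [x, y, z, w].
In Python, from station import telemetry, cams, job_done, env gives the robot as it stands.
- The arm moves only by the tool jog_arm, never from a script. Its argument "motion" is one flat list of numbers, 7 for each row, row after row: the turn, a rotation vector about the tool's x, y, z in units of 0.15 rad (1.0 is 0.15 rad), then the shift along the tool's x, y, z in units of 50 mm (1.0 is 50 mm), then the opening, from -1 (shut) to 1 (fully open). A call has 1 to 12 rows; each row shifts and turns the commanded pose from where the row before left it, along the tool's axes as they then stand; what a row does not reach is not made up. A row lasts 1/8 s, in which the tool goes at most 62.5 mm and 10.7 degrees, less where a joint would pass 70% of its speed; a pose out of reach is approached as far as the arm can. A call with a number of a shift or a turn outside -1 to 1 is refused whole. A call with a gripper value outside its range is refused whole. The fingers move at their own pace and stop on an object; "force" is the grip in N (left out, the last holds). Time passes only in rows, so rows that do not move let the fingers close. It gives the time, the measured TCP pose, the force, the opening and the grip force at its end, in the units of the state.
- telemetry.get_obs(): the state, without advancing time (a new reading comes with each control period).
- cams.capture(name): name is "scene" or "top" or "wrist"; returns a dict with "frame" (400x640x3 uint8, blue, green, red), "fx", "fy", "cx", "cy" (pixels), "eye" and "attitude" of the camera in the world. Camera axes: x right, y down, z forward; pixel columns grow to the right and rows downward; lengths in m; the calibration is good to about 2 mm. A picture is of the moment at which its call begins. There is no depth.
- job_done(): hands the job in; it is judged then, once.
The state is a dict: "time_s": time; "joints": joint angles; "dq": joint speeds; "joint_efforts": joint torques, N m; "ee_pos": TCP position; "ee_rot": TCP orientation; "ft_force": force on the tool from outside, world axes, zero at the start; "ft_torque": the same for the moment, N m; "finger_gap": finger opening in m; "grip_force": force on a finger pad.
Only numpy, scipy, OpenCV 4.12 (cv2) and the standard library are available. Lean on these libraries where they do the work, as an engineer would, in place of code of your own. Each camera call takes 0.05 s, during which the arm holds its last target. There are 200 camera calls.

## Working session

There is one attempt and no reset: what is moved stays moved. The work goes in short steps, Python scripts to look and compute and a tool call to move; the robot and the scene stay as the last step left them, time stands still between calls to the robot, and variables do not carry over. Pictures are saved under pics/ and viewed, at most 10 in all, crops included, and the job is handed in when it is done.

Besides the shell and the picture viewer there is one more tool, called after "Emit:" as name(argument=value, ...), one argument or row to a line, values as JSON. jog_arm: Moves the arm, as the interface text tells. Its arguments: {"type":"object","properties":{"motion":{"type":"array"},"force":{"type":"number"}},"required":["motion"]}

```bash
mkdir -p pics; ls; python3 - <<'E'
from station import telemetry, cams
import cv2, numpy as np
o=telemetry.get_obs(); print(o['time_s'],o['ee_pos'],o['ee_rot'],o['ft_force'])
for n in("scene","top"):
    c=cams.capture(n); cv2.imwrite(f'pics/{n}0.png',c['frame']); np.savez(f'{n}0.npz',**c)
    print(n,c['fx'],c['fy'],c['cx'],c['cy'],c['eye'],c['attitude'])
E
```

```text
pics
0.0 [0.14638975 0.50373901 0.24465317] [ 1.40928045e-01  9.90019547e-01 -7.54944840e-04 -1.12499995e-04] [-0.40507877  0.14556474  0.28862235]
scene 407.39535136048374 407.39535136048374 317.14934428920486 192.41641887168635 [1.1776188  0.75730947 0.82599251] [ 0.30741957  0.84434254 -0.41375245 -0.14624567]
top 367.4505902691631 367.4505902691631 320.6432615092989 199.0860704286503 [0.40362127 0.01444048 1.12033312] [-0.70463429  0.70666891 -0.04468441  0.04596596]
```

View pics/scene0.png

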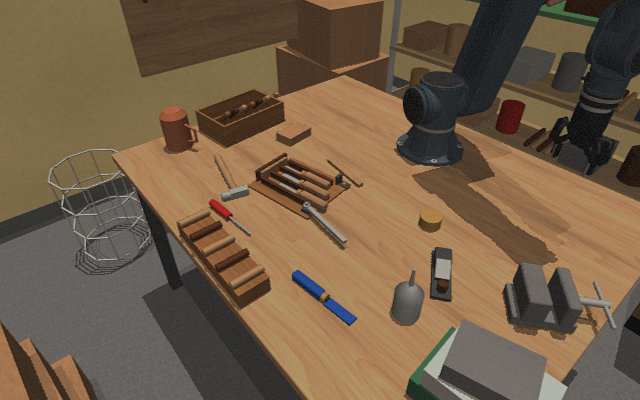

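View pics/top0.png

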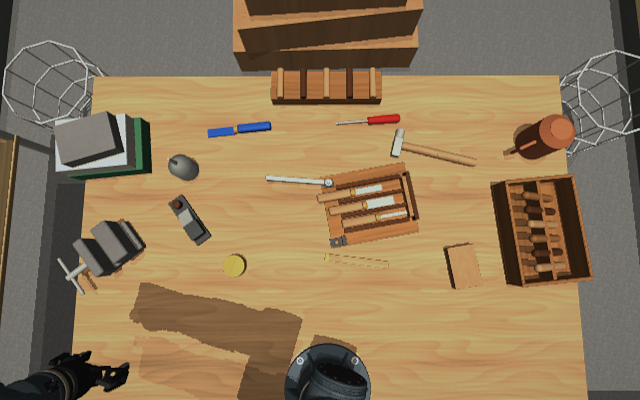

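The top view shows the rack around (372,205), with its open front to the left and its back board at (412,195). The keeper runs from its hinge at (328,182) to its tip at (267,179), and the catch is at (338,241). The blue decoy chisel at (240,129) lies outside the rack. The three pale-handled ones in the bays, at (345,190), (360,206) and (375,220), are the ones meant.

```bash
python3 - <<'E'
import cv2
a=cv2.imread('pics/top0.png')[158:258,258:424]; cv2.imwrite('pics/topc.png',cv2.resize(a,None,fx=4.8,fy=4.8,interpolation=cv2.INTER_CUBIC))
a=cv2.imread('pics/scene0.png')[145:250,240:370]; cv2.imwrite('pics/scenec.png',cv2.resize(a,None,fx=5.5,fy=5.5,interpolation=cv2.INTER_CUBIC))
E
```

```text
(no output)
```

View pics/topc.png

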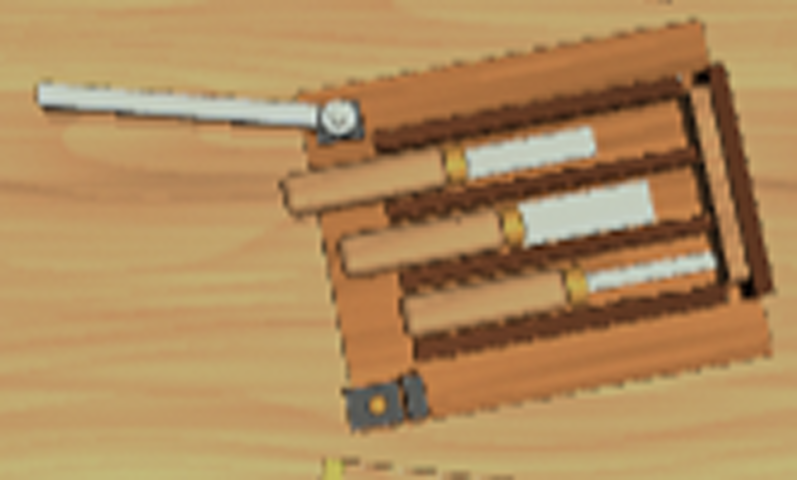

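View pics/scenec.png

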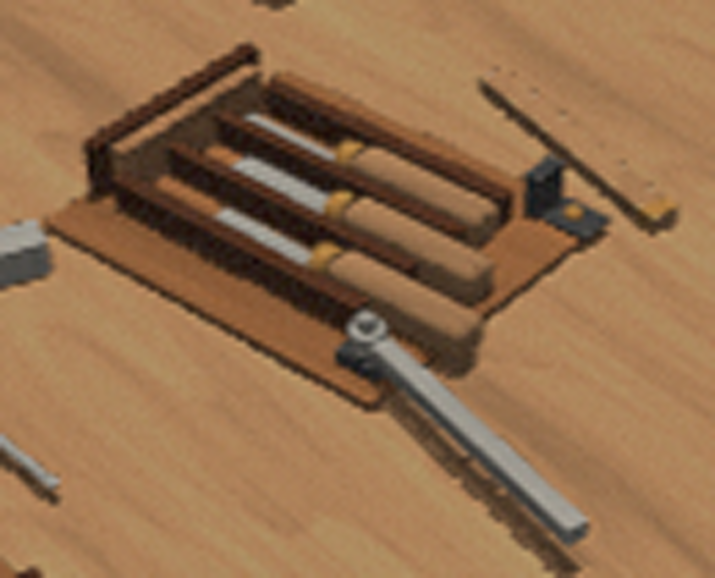

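The crops show three pale-handled chisels:

| Chisel | Crop position of blade | Bay | State |
|---|---|---|---|
| Middle (18 mm) | (530,155) | y=+44 | Sticks out about 50 mm |
| Wide (26 mm) | (585,212) | y=0 | Sticks out about 25 mm |
| Narrow | (650,272) | y=-44 | Already home |

The keeper is open at about 90°.

```bash
cat > h.py <<'E'
import numpy as np, cv2
from scipy.spatial.transform import Rotation as R
def ray(c,uv):
    d=R.from_quat(c['attitude']).apply([(uv[0]-c['cx'])/c['fx'],(uv[1]-c['cy'])/c['fy'],1]); return np.array(c['eye']),d/np.linalg.norm(d)
def onz(c,uv,z):
    e,d=ray(c,uv); return e+d*(z-e[2])/d[2]
def tri(c1,u1,c2,u2):
    e1,d1=ray(c1,u1);e2,d2=ray(c2,u2)
    s=np.linalg.lstsq(np.c_[d1,-d2],e2-e1,rcond=None)[0]; p,q=e1+s[0]*d1,e2+s[1]*d2
    return (p+q)/2,np.linalg.norm(p-q)
E
python3 - <<'E'
from h import *
np.set_printoptions(precision=4,suppress=True)
T=dict(np.load('top0.npz'));S=dict(np.load('scene0.npz'))
t=lambda u,v:(258+(u+.5)/4.8-.5,158+(v+.5)/4.8-.5)
s=lambda u,v:(240+(u+.5)/5.5-.5,145+(v+.5)/5.5-.5)
P=dict(hinge=((340,117),(367,325)),ball=((377,405),(574,211)),bL=((302,95),(376,405)),backL=((700,22),(50,222)),
 tip=((38,95),(578,524)),mbutt=((287,198),(462,338)),wbutt=((345,257),(480,268)),nbutt=((409,317),(487,213)))
for k,(a,b) in P.items():
    p,g=tri(T,t(*a),S,s(*b)); print(k,p,'gap',g)
src=[];dst=[]
for (a,z,r) in [((302,95),.008,(-135,110)),((703,22),.008,(131,110)),((771,352),.008,(131,-110)),((352,430),.008,(-135,-110)),((340,117),.036,(-112,85)),((377,405),.019,(-121,-95))]:
    dst.append(onz(T,t(*a),z)[:2]);src.append(np.array(r)/1000)
src,dst=np.array(src),np.array(dst);A=src-src.mean(0);B=dst-dst.mean(0)
a=np.arctan2((A[:,0]*B[:,1]-A[:,1]*B[:,0]).sum(),(A*B).sum());M=np.array([[np.cos(a),-np.sin(a)],[np.sin(a),np.cos(a)]])
o=dst.mean(0)-M@src.mean(0);print('yaw',a,'o',o,'res',dst-(src@M.T+o))
np.savez('rack.npz',a=a,o=o,M=M)
for k,z in dict(mbutt=.032,wbutt=.032,nbutt=.032,tip=.034).items(): print(k,1e3*(onz(T,t(*P[k][0]),z)[:2]-o)@M)
E
```

```text
hinge [ 0.5942 -0.0062  0.0345] gap 0.0031911212116283037
ball [ 0.4159 -0.0287  0.0146] gap 0.0028197431258782115
bL [0.6123 0.0193 0.0033] gap 0.00819961312588698
backL [ 0.6595 -0.2384  0.0056] gap 0.006079525498680581
tip [0.6094 0.1828 0.0321] gap 0.0024956928992780443
mbutt [0.5474 0.025  0.0192] gap 0.0029040621046209124
wbutt [ 0.5075 -0.0094  0.0286] gap 0.001798919323468885
nbutt [ 0.4695 -0.0482  0.028 ] gap 0.003539352705546524
yaw -1.3986935944496663 o [ 0.5316 -0.1317] res [[-0.0025 -0.0037]
 [-0.0011  0.    ]
 [ 0.0037  0.0017]
 [ 0.0014  0.0033]
 [-0.0011 -0.0005]
 [-0.0005 -0.0008]]
mbutt [-153.0185   39.9586]
wbutt [-124.0065   -2.604 ]
nbutt [-91.7145 -46.0475]
tip [-295.2915  130.8924]
```

Emit:
jog_arm(
  motion=[0,0,0.93,0,0,0,-1,0,0,0.93,0,0,0,-1,0,0,0.93,0,0,0,-1,0,0,0.93,0,0,0,-1,0,0,0.93,0,0,0,-1,0,0,0.93,0,0,0,-1,0,0,0.93,0,0,0,-1,0,0,0.93,0,0,0,-1,0,0,0,0,0,0,-1,0,0,0,0,0,0,-1],
  force=20,
)

```text
time_s: 1.35
ee_pos: [0.1465, 0.504, 0.2451]
ee_rot: [0.643, 0.766, -0.0, 0.0]
ft_force: [0.1, 0.2, -0.3]
finger_gap: 0.0001
grip_force: 0.0
```

```bash
cat >> h.py <<'E'
def where(o=None):
    from station import telemetry
    o=o or telemetry.get_obs(); k=np.load('rack.npz'); r=R.from_quat(o['ee_rot']).as_matrix()
    p=1e3*(np.array(o['ee_pos'][:2])-k['o'])@k['M']
    yaw=np.arctan2(r[1,0],r[0,0])-(k['a']+np.pi)
    print('t',round(o['time_s'],2),'rack xy mm',p.round(1),'z',round(o['ee_pos'][2]*1e3,1),'toolx yaw err',round((yaw+np.pi)%(2*np.pi)-np.pi,4),'zaxis',r[:,2].round(3),'F rack',(np.array(o['ft_force'][:2])@k['M']).round(2),round(o['ft_force'][2],2),'gap',round(o['finger_gap'],4),'q',np.round(o['joints'],2))
if __name__=='__main__': where()
E
python3 h.py; python3 -c "from station import env;print(env.tip_reach)"
```

```text
t 1.35 rack xy mm [-692.3 -270.6] z 245.1 toolx yaw err 0.0029 zaxis [-0. -0. -1.] F rack [-0.15  0.08] -0.25 gap 0.0001 q [ 1.29  0.24 -0.01  1.32  0.    2.68]
0.014
```

Emit:
jog_arm(
  motion=[0,0,0,-0.82,0.52,0,-1,0,0,0,-0.82,0.52,0,-1,0,0,0,-0.82,0.52,0,-1,0,0,0,-0.82,0.52,0,-1,0,0,0,-0.82,0.52,0,-1,0,0,0,-0.82,0.52,0,-1,0,0,0,-0.82,0.52,0,-1,0,0,0,-0.82,0.52,0,-1,0,0,0,-0.82,0.52,0,-1,0,0,0,-0.82,0.52,0,-1,0,0,0,-0.82,0.52,0,-1,0,0,0,-0.82,0.52,0,-1],
)

```text
time_s: 2.85
ee_pos: [0.539, 0.0714, 0.2453]
ee_rot: [0.643, 0.766, 0.0, 0.0]
ft_force: [-0.5, 0.6, 0.2]
finger_gap: -0.0001
grip_force: 0.0
```

```bash
python3 h.py; python3 - <<'E'
from station import cams
import cv2,numpy as np
c=cams.capture('wrist'); np.savez('w1.npz',**c); cv2.imwrite('pics/w1.png',c['frame']); print(c['eye'])
E
```

```text
t 2.85 rack xy mm [-198.8   42.1] z 245.3 toolx yaw err 0.0022 zaxis [ 0.  0. -1.] F rack [-0.73 -0.39] 0.21 gap -0.0001 q [0.13 0.27 0.03 1.33 0.   1.53]
[0.52666816 0.14242413 0.37379925]
```

View pics/w1.png

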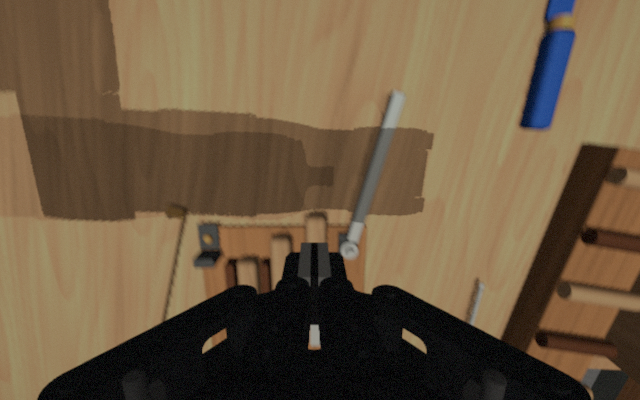

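The wrist view shows the butts at (316,214), (281,238) and (247,260). The ball is at (208,239), the hinge at (350,250), and the bar's tip at (397,94).

```bash
python3 - <<'E'
from h import *
W=dict(np.load('w1.npz'));T=dict(np.load('top0.npz'));k=np.load('rack.npz')
t=lambda u,v:(258+(u+.5)/4.8-.5,158+(v+.5)/4.8-.5)
for n,uv,z,tt in [('mbutt',(316,214),.032,(287,198)),('wbutt',(281,236),.032,(345,257)),('nbutt',(247,260),.032,(409,317)),('ball',(208,239),.019,(377,405)),('hinge',(349.5,250),.036,(340,117)),('tip',(397.5,94),.034,(38,95))]:
    p,g=tri(W,uv,T,t(*tt))
    print(n,(1e3*(onz(W,uv,z)[:2]-k['o'])@k['M']).round(1),'tri rack',(1e3*(p[:2]-k['o'])@k['M']).round(1),'z',p[2].round(4),g.round(4))
E
```

```text
mbutt [-159.1   44.9] tri rack [-152.3   44. ] z 0.0098 0.0024
wbutt [-130.9    2.4] tri rack [-123.    -0.4] z 0.0121 0.001
nbutt [-98.6 -40.9] tri rack [-90.5 -45.1] z 0.0156 0.0004
ball [-121.3  -91.7] tri rack [-119.3  -94.9] z 0.0126 0.002
hinge [-114.3   85.9] tri rack [-111.3   85.9] z 0.0292 0.0018
tip [-293.8  130.8] tri rack [-293.1  127.2] z 0.0495 0.0011
```

Emit:
jog_arm(
  motion=[0,0,0,0,0,0.86,-1,0,0,0,0,0.02,0.86,-1,0,0,0,0,0,0.86,-1,0,0,0,0,0,0.86,-1,0,0,0,0,0,0.86,-1,0,0,0,0,0,0,-1,0,0,0,0,0,0,-1],
)

```text
time_s: 3.78
ee_pos: [0.5398, 0.073, 0.0316]
ee_rot: [0.643, 0.766, 0.0, 0.0]
ft_force: [0.4, -0.4, 0.1]
finger_gap: -0.0
grip_force: 0.0
```

```bash
python3 h.py
```

```text
t 3.77 rack xy mm [-200.3   43.2] z 31.6 toolx yaw err 0.0008 zaxis [ 0.001  0.    -1.   ] F rack [0.47 0.32] 0.09 gap -0.0 q [ 0.13  0.43 -0.32  0.82 -0.    1.53]
```

Emit:
jog_arm(
  motion=[0,0,0,-0.16,0,0,-1,0,0,0,-0.16,0,0,-1,0,0,0,-0.05,0,0,-1,0,0,0,-0.04,0,0,-1,0,0,0,-0.04,0,0,-1,0,0,0,-0.04,0,0,-1,0,0,0,-0.04,0,0,-1,0,0,0,-0.04,0,0,-1,0,0,0,-0.04,0,0,-1,0,0,0,-0.04,0,0,-1,0,0,0,-0.04,0,0,-1,0,0,0,-0.04,0,0,-1],
)

```text
time_s: 5.28
ee_pos: [0.5453, 0.037, 0.0303]
ee_rot: [0.644, 0.765, 0.0, -0.0]
ft_force: [-0.6, 0.3, -0.8]
finger_gap: 0.0001
grip_force: 0.4
```

```bash
python3 h.py
```

```text
t 5.28 rack xy mm [-163.8   42.4] z 30.3 toolx yaw err -0.0 zaxis [-0.  0. -1.] F rack [-0.44 -0.56] -0.85 gap 0.0001 q [ 0.07  0.43 -0.32  0.82  0.    1.47]
```

Emit:
jog_arm(
  motion=[0,0,0,-0.04,0,0,-1,0,0,0,-0.04,0,0,-1,0,0,0,-0.06,0,0,-1,0,0,0,-0.07,0,0,-1,0,0,0,-0.07,0,0,-1,0,0,0,-0.07,0,0,-1,0,0,0,-0.07,0,0,-1,0,0,0,-0.07,0,0,-1,0,0,0,-0.07,0,0,-1,0,0,0,-0.07,0,0,-1,0,0,0,-0.07,0,0,-1,0,0,0,-0.06,0,0,-1],
)

```text
time_s: 6.78
ee_pos: [0.5519, -0.0007, 0.0303]
ee_rot: [0.644, 0.765, -0.0, 0.0]
ft_force: [0.1, 0.2, 0.4]
finger_gap: 0.0002
grip_force: 0.4
```

```bash
python3 h.py
```

```text
t 6.78 rack xy mm [-125.5   42.4] z 30.3 toolx yaw err -0.0002 zaxis [ 0. -0. -1.] F rack [-0.18  0.18] 0.44 gap 0.0002 q [-0.    0.44 -0.31  0.82 -0.    1.4 ]
```

Emit:
jog_arm(
  motion=[0,0,0,-0.04,0,0,-1,0,0,0,-0.04,0,0,-1,0,0,0,-0.04,0,0,-1,0,0,0,-0.04,0,0,-1,0,0,0,-0.04,0,0,-1,0,0,0,-0.04,0,0,-1,0,0,0,-0.03,0,0,-1,0,0,0,-0.02,0,0,-1,0,0,0,0,0,0,-1],
)

```text
time_s: 7.9
ee_pos: [0.5543, -0.0149, 0.0303]
ee_rot: [0.644, 0.765, -0.0, 0.0]
ft_force: [0.7, -0.4, 0.3]
finger_gap: -0.0
grip_force: 0.0
```

```bash
python3 h.py
```

```text
t 7.9 rack xy mm [-111.1   42.4] z 30.3 toolx yaw err -0.0002 zaxis [ 0. -0. -1.] F rack [0.52 0.64] 0.27 gap -0.0 q [-0.03  0.44 -0.3   0.83 -0.    1.37]
```

Emit:
jog_arm(
  motion=[0,0,0,-0.02,0,0,-1,0,0,0,-0.02,0,0,-1,0,0,0,-0.02,0,0,-1,0,0,0,0,0,0,-1],
)

```text
time_s: 8.4
ee_pos: [0.5549, -0.0178, 0.0303]
ee_rot: [0.644, 0.765, -0.0, 0.0]
ft_force: [-0.4, 0.2, 0.0]
finger_gap: -0.0001
grip_force: 0.1
```

```bash
python3 h.py;  python3 - <<'E'
from station import cams
import cv2,numpy as np
c=cams.capture('top'); a=c['frame'][158:258,258:424]; b=cams.capture('scene')['frame'][145:250,240:370]
cv2.imwrite('pics/c2.png',np.hstack([cv2.resize(a,(500,301),interpolation=2),cv2.resize(b,(300,301))]))
E
```

```text
t 8.4 rack xy mm [-108.2   42.5] z 30.3 toolx yaw err -0.0002 zaxis [ 0. -0. -1.] F rack [-0.28 -0.38] 0.04 gap -0.0001 q [-0.03  0.45 -0.3   0.83 -0.    1.37]
```

View pics/c2.png

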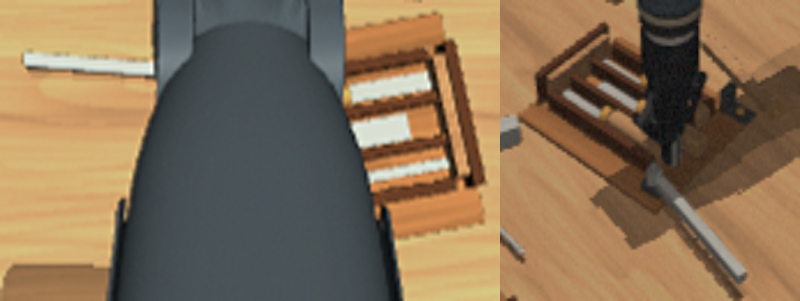

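The middle chisel's edge at (428,80) is now nearly at the back board, while the wide one is still short at (410,130). The pushing contact is good, so I'll continue in 1 mm steps.

Emit:
jog_arm(
  motion=[0,0,0,-0.02,0,0,-1,0,0,0,-0.02,0,0,-1,0,0,0,-0.02,0,0,-1,0,0,0,0,0,0,-1],
)

```text
time_s: 9.0
ee_pos: [0.5552, -0.0204, 0.0303]
ee_rot: [0.644, 0.765, 0.0, -0.0]
ft_force: [-0.2, 4.6, 0.1]
finger_gap: -0.0002
grip_force: 2.2
```

```bash
python3 h.py
```

```text
t 9.0 rack xy mm [-105.6   42.4] z 30.3 toolx yaw err 0.0001 zaxis [-0.     0.001 -1.   ] F rack [-4.52  0.61] 0.11 gap -0.0002 q [-0.04  0.45 -0.3   0.83  0.    1.36]
```

Emit:
jog_arm(
  motion=[0,0,0,-0.02,0,0,-1,0,0,0,0,0,0,-1,0,0,0,0.02,0,0,-1,0,0,0,0.02,0,0,-1,0,0,0,0.02,0,0,-1,0,0,0,0.02,0,0,-1,0,0,0,0.02,0,0,-1,0,0,0,0.3,0,0,-1,0,0,0,0.7,0,0,-1,0,0,0,0,-0.42,0,-1,0,0,0,0,-0.42,0,-1,0,0,0,0,0,0,-1],
)

```text
time_s: 10.5
ee_pos: [0.5031, 0.026, 0.0303]
ee_rot: [0.644, 0.765, -0.0, -0.0]
ft_force: [0.2, -0.2, 0.5]
finger_gap: -0.0001
grip_force: 0.0
```

```bash
python3 h.py
```

```text
t 10.5 rack xy mm [-160.2   -1. ] z 30.3 toolx yaw err 0.0004 zaxis [-0.001 -0.    -1.   ] F rack [0.22 0.16] 0.51 gap -0.0001 q [ 0.05  0.37 -0.42  0.78 -0.    1.45]
```

Emit:
jog_arm(
  motion=[0,0,0,-0.1,0,0,-1,0,0,0,-0.1,0,0,-1,0,0,0,-0.04,0,0,-1,0,0,0,-0.04,0,0,-1,0,0,0,-0.04,0,0,-1,0,0,0,-0.04,0,0,-1,0,0,0,-0.04,0,0,-1,0,0,0,-0.04,0,0,-1,0,0,0,-0.04,0,0,-1,0,0,0,-0.04,0,0,-1,0,0,0,-0.04,0,0,-1,0,0,0,-0.04,0,0,-1],
)

```text
time_s: 12.0
ee_pos: [0.5099, -0.0043, 0.0303]
ee_rot: [0.644, 0.765, -0.0, 0.0]
ft_force: [0.3, 0.4, -0.2]
finger_gap: -0.0004
grip_force: 0.6
```

Emit:
jog_arm(
  motion=[0,0,0,-0.04,0,0,-1,0,0,0,-0.05,0,0,-1,0,0,0,-0.05,0,0,-1,0,0,0,-0.05,0,0,-1,0,0,0,-0.05,0,0,-1,0,0,0,-0.05,0,0,-1,0,0,0,-0.04,0,0,-1,0,0,0,-0.04,0,0,-1,0,0,0,-0.04,0,0,-1,0,0,0,0,0,0,-1],
)

```text
time_s: 13.25
ee_pos: [0.5134, -0.0247, 0.0303]
ee_rot: [0.644, 0.765, -0.0, 0.0]
ft_force: [0.0, -0.5, 0.3]
finger_gap: -0.0002
grip_force: 0.0
```

```bash
python3 h.py
```

```text
t 13.25 rack xy mm [-108.5    0.4] z 30.3 toolx yaw err -0.0004 zaxis [ 0. -0. -1.] F rack [ 0.55 -0.05] 0.35 gap -0.0002 q [-0.05  0.39 -0.4   0.78 -0.    1.35]
```

Emit:
jog_arm(
  motion=[0,0,0,-0.02,0,0,-1,0,0,0,-0.02,0,0,-1,0,0,0,-0.02,0,0,-1,0,0,0,0,0,0,-1],
)

```text
time_s: 13.75
ee_pos: [0.5138, -0.0273, 0.0303]
ee_rot: [0.644, 0.765, 0.0, -0.0]
ft_force: [-0.8, 2.0, 0.7]
finger_gap: 0.0003
grip_force: 1.2
```

```bash
python3 h.py
```

```text
t 13.75 rack xy mm [-105.9    0.4] z 30.3 toolx yaw err -0.0 zaxis [-0.  0. -1.] F rack [-2.13 -0.4 ] 0.7 gap 0.0003 q [-0.05  0.39 -0.4   0.78  0.    1.35]
```

Emit:
jog_arm(
  motion=[0,0,0,-0.02,0,0,-1,0,0,0,-0.02,0,0,-1,0,0,0,0,0,0,-1],
)

```text
time_s: 14.12
ee_pos: [0.514, -0.0288, 0.0303]
ee_rot: [0.644, 0.765, 0.0, -0.0]
ft_force: [-1.6, 5.8, 0.3]
finger_gap: 0.0001
grip_force: 2.9
```

```bash
python3 h.py
```

```text
t 14.12 rack xy mm [-104.3    0.3] z 30.3 toolx yaw err 0.0003 zaxis [-0.     0.001 -1.   ] F rack [-6.01 -0.61] 0.32 gap 0.0001 q [-0.06  0.39 -0.4   0.79  0.    1.34]
```

Emit:
jog_arm(
  motion=[0,0,0,0.02,0,0,-1,0,0,0,0.02,0,0,-1,0,0,0,0.02,0,0,-1,0,0,0,0.02,0,0,-1,0,0,0,0.02,0,0,-1,0,0,0,0.02,0,0,-1,0,0,0,0.4,0,0,-1,0,0,0,0.5,0,0,-1,0,0,0,0,0,-0.7,-1,0,0,0,0,0,-0.7,-1,0,0,0,0,0,-0.7,-1,0,0,0,0,0,0,-1],
)

```text
time_s: 15.62
ee_pos: [0.5071, 0.021, 0.1378]
ee_rot: [0.644, 0.765, 0.002, 0.002]
ft_force: [0.4, -0.2, -0.7]
finger_gap: 0.0001
grip_force: 0.0
```

Emit:
jog_arm(
  motion=[0,0,0,0.44,0.77,0,-1,0,0,0,0.44,0.77,0,-1,0,0,0,0.44,0.77,0,-1,0,0,0,0.44,0.77,0,-1,0,0,0,0,0,0,-1],
)

```text
time_s: 16.25
ee_pos: [0.6434, 0.1358, 0.1331]
ee_rot: [0.643, 0.766, -0.0, -0.0]
ft_force: [-1.0, -0.5, -1.1]
finger_gap: -0.0003
grip_force: 0.0
```

```bash
python3 h.py;  python3 - <<'E'
from station import cams
import cv2,numpy as np
c=cams.capture('top'); np.savez('top3.npz',**c); w=cams.capture('wrist'); np.savez('w3.npz',**w);a=c['frame'][158:258,258:424]
s=cams.capture('scene')['frame'][145:250,240:370]
f=lambda i:cv2.resize(i,(400,300),interpolation=2)
cv2.imwrite('pics/c3.png',np.vstack([np.hstack([f(a),f(s)]),np.hstack([f(w['frame']),f(w['frame'])*0])]))
E
```

```text
t 16.25 rack xy mm [-244.3  156. ] z 133.1 toolx yaw err 0.0018 zaxis [-0.001 -0.    -1.   ] F rack [ 0.34 -1.1 ] -1.13 gap -0.0003 q [0.21 0.52 0.12 1.18 0.   1.6 ]
```

View pics/c3.png

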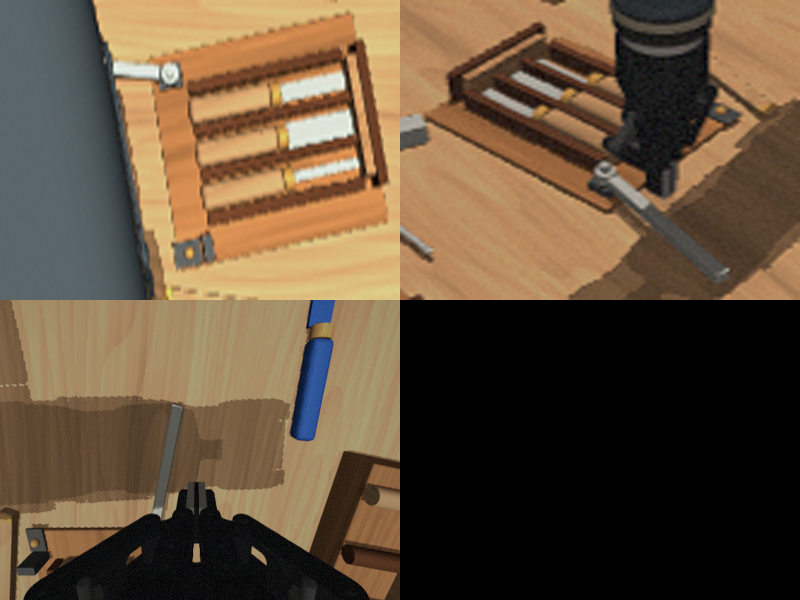

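All three butts are now in line, at (190,105), (198,148) and (205,193), and the edges meet the cork. The fingers at (197,487) stand on the outer side of the bar at (166,470), so I'll lower them and work out the arc.

Emit:
jog_arm(
  motion=[0,0,0,0,0,0.7,-1,0,0,0,0,0,0.7,-1,0,0,0,0,0,0.7,-1,0,0,0,0,0,0,-1,0,0,0,0,0,0,-1],
)

```text
time_s: 17.02
ee_pos: [0.6424, 0.1336, 0.0317]
ee_rot: [0.644, 0.765, 0.0, 0.0]
ft_force: [0.6, 0.0, -0.2]
finger_gap: 0.0002
grip_force: 0.0
```

```bash
python3 h.py; python3 - <<'E'
import numpy as np
th=np.r_[1.85,np.arange(1.8,.14,-.08),.12,.08,.04,.0]
P=[]
for t in th:
    n=np.array([-np.cos(t),np.sin(t)]);h=11*abs(n[0])+14.5*abs(n[1])
    P.append(np.array([-112,85])+140*np.array([-np.sin(t),-np.cos(t)])+(7+h)*n)
P=np.array(P)
for t,p,d in zip(th,P,np.r_[[[0,0]],np.diff(P,axis=0)]): print(round(t,2),p.round(1),(d*[-1,1]/50).round(2))
E
```

```text
t 17.02 rack xy mm [-242.4  154.6] z 31.7 toolx yaw err -0.0007 zaxis [ 0.001  0.    -1.   ] F rack [0.06 0.59] -0.22 gap 0.0002 q [ 0.21  0.59 -0.03  0.96 -0.    1.6 ]
1.85 [-240.   146.6] [-0.  0.]
1.8 [-243.   139.8] [ 0.06 -0.14]
1.72 [-247.   128.5] [ 0.08 -0.23]
1.64 [-250.1  116.9] [ 0.06 -0.23]
1.56 [-252.2  105.1] [ 0.04 -0.23]
1.48 [-253.5   94.7] [ 0.02 -0.21]
1.4 [-253.9   84. ] [ 0.01 -0.21]
1.32 [-253.5   73.3] [-0.01 -0.21]
1.24 [-252.3   62.5] [-0.02 -0.22]
1.16 [-250.2   51.7] [-0.04 -0.22]
1.08 [-247.2   41. ] [-0.06 -0.21]
1.0 [-243.4   30.5] [-0.08 -0.21]
0.92 [-238.7   20.2] [-0.09 -0.21]
0.84 [-233.    10.3] [-0.11 -0.2 ]
0.76 [-226.5    0.7] [-0.13 -0.19]
0.68 [-219.2   -8.3] [-0.15 -0.18]
0.6 [-211.1  -16.8] [-0.16 -0.17]
0.52 [-202.2  -24.7] [-0.18 -0.16]
0.44 [-192.6  -31.8] [-0.19 -0.14]
0.36 [-182.3  -38.1] [-0.21 -0.13]
0.28 [-171.4  -43.6] [-0.22 -0.11]
0.2 [-160.1  -48.1] [-0.23 -0.09]
0.12 [-148.3  -51.6] [-0.24 -0.07]
0.08 [-142.3  -53. ] [-0.12 -0.03]
0.04 [-136.2  -54.1] [-0.12 -0.02]
0.0 [-130.  -55.] [-0.12 -0.02]
```

Emit:
jog_arm(
  motion=[0,0,0,0,-0.08,0.04,-1,0,0,0,0,-0.1,0,-1,0,0,0,0,-0.12,0,-1,0,0,0,0.08,-0.23,0,-1,0,0,0,0.06,-0.23,0,-1,0,0,0,0.04,-0.23,0,-1,0,0,0,0.02,-0.21,0,-1,0,0,0,0.01,-0.21,0,-1,0,0,0,-0.01,-0.21,0,-1,0,0,0,-0.02,-0.22,0,-1,0,0,0,-0.04,-0.22,0,-1],
)

```text
time_s: 18.4
ee_pos: [0.5388, 0.123, 0.0283]
ee_rot: [0.644, 0.765, -0.0, 0.0]
ft_force: [1.5, -0.1, -0.0]
finger_gap: -0.0001
grip_force: 0.3
```

```bash
python3 h.py
```

```text
t 18.4 rack xy mm [-249.7   50.7] z 28.3 toolx yaw err -0.0001 zaxis [ 0. -0. -1.] F rack [0.38 1.45] -0.01 gap -0.0001 q [ 0.22  0.44 -0.31  0.82 -0.    1.62]
```

Contact with the bar holds at 1.5 N, and the path is tracking the plan.

Emit:
jog_arm(
  motion=[0,0,0,-0.06,-0.21,0,-1,0,0,0,-0.08,-0.21,0,-1,0,0,0,-0.09,-0.21,0,-1,0,0,0,-0.11,-0.2,0,-1,0,0,0,-0.13,-0.19,0,-1,0,0,0,-0.15,-0.18,0,-1,0,0,0,-0.16,-0.17,0,-1,0,0,0,-0.18,-0.16,0,-1,0,0,0,-0.19,-0.14,0,-1,0,0,0,-0.21,-0.13,0,-1,0,0,0,-0.22,-0.11,0,-1,0,0,0,0,0,0,-1],
)

```text
time_s: 19.9
ee_pos: [0.4585, 0.0281, 0.0283]
ee_rot: [0.644, 0.765, -0.0, -0.0]
ft_force: [0.4, 0.3, 0.7]
finger_gap: -0.0002
grip_force: 0.0
```

```bash
python3 h.py;  python3 - <<'E'
from station import cams
import cv2,numpy as np
c=cams.capture('top');w=cams.capture('wrist');s=cams.capture('scene')
f=lambda i:cv2.resize(i,(400,300),interpolation=2)
cv2.imwrite('pics/c4.png',np.vstack([np.hstack([f(c['frame'][158:258,258:424]),f(s['frame'][145:250,240:370])]),np.hstack([f(w['frame']),f(w['frame'][200:,:320])])]))
E
```

```text
t 19.9 rack xy mm [-170.   -44.6] z 28.3 toolx yaw err -0.0014 zaxis [-0. -0. -1.] F rack [-0.25  0.43] 0.74 gap -0.0002 q [ 0.06  0.32 -0.53  0.73 -0.    1.46]
```

View pics/c4.png

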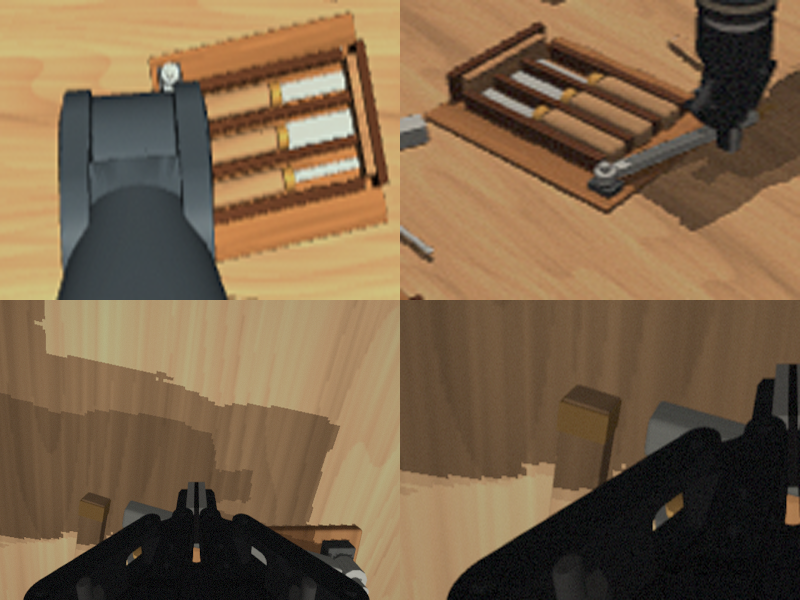

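The scene crop shows the bar about 0.3 rad from shut, with the fingers behind it at (735,130). The chisels haven't moved, and the rule's end at (95,500) is clear of the bar's tip.

Emit:
jog_arm(
  motion=[0,0,0,-0.23,-0.07,0,-1,0,0,0,-0.2,-0.06,0,-1,0,0,0,-0.1,-0.03,0,-1,0,0,0,-0.08,-0.02,0,-1,0,0,0,-0.06,0,0,-1,0,0,0,-0.06,0,0,-1],
)

```text
time_s: 20.8
ee_pos: [0.4562, -0.0084, 0.0284]
ee_rot: [0.644, 0.765, 0.0, -0.0]
ft_force: [-0.6, 2.2, 0.8]
finger_gap: -0.0
grip_force: 0.8
```

```bash
python3 h.py
```

```text
t 20.8 rack xy mm [-134.4  -53.2] z 28.4 toolx yaw err 0.0001 zaxis [-0.     0.001 -1.   ] F rack [-2.24 -0.17] 0.75 gap -0.0 q [-0.02  0.31 -0.54  0.72  0.    1.38]
```

Emit:
jog_arm(
  motion=[0,0,0,-0.03,0,0,-1,0,0,0,-0.03,0,0,-1,0,0,0,-0.02,0,0,-1,0,0,0,0,0,0,-1],
)

```text
time_s: 21.3
ee_pos: [0.4569, -0.0124, 0.0283]
ee_rot: [0.644, 0.765, -0.0, -0.0]
ft_force: [-0.5, 0.7, 0.4]
finger_gap: 0.0
grip_force: 0.3
```

```bash
python3 h.py
```

```text
t 21.3 rack xy mm [-130.3  -53.2] z 28.3 toolx yaw err -0.0002 zaxis [-0. -0. -1.] F rack [-0.79 -0.35] 0.44 gap 0.0 q [-0.03  0.31 -0.53  0.73 -0.    1.37]
```

Emit:
jog_arm(
  motion=[0,0,0,-0.02,0,0,-1,0,0,0,-0.02,0,0,-1,0,0,0,0,0,0,-1],
)

```text
time_s: 21.68
ee_pos: [0.4569, -0.0128, 0.0283]
ee_rot: [0.643, 0.766, 0.001, -0.001]
ft_force: [-1.4, 10.8, 1.7]
finger_gap: 0.0002
grip_force: 5.5
```

```bash
python3 h.py
```

```text
t 21.68 rack xy mm [-130.   -53.2] z 28.3 toolx yaw err 0.0011 zaxis [-0.001  0.004 -1.   ] F rack [-10.91   0.49] 1.66 gap 0.0002 q [-0.03  0.31 -0.53  0.73  0.    1.37]
```

The bar is against the stop: the force jumped to 11 N and the fingers stalled at x=-130, which is θ=0. I'll back off, lift and look.

Emit:
jog_arm(
  motion=[0,0,0,0.1,0,0,-1,0,0,0,0.6,0,0,-1,0,0,0,0.6,0,0,-1,0,0,0,0,0,-0.9,-1,0,0,0,0,0,-0.9,-1,0,0,0,0,0,-0.9,-1,0,0,0,1,0,-0.5,-1,0,0,0,1,0,0,-1,0,0,0,1,0,0,-1,0,0,0,1,0,0,-1,0,0,0,0,0,0,-1,0,0,0,0,0,0,-1],
)

```text
time_s: 23.18
ee_pos: [0.4118, 0.2465, 0.1881]
ee_rot: [0.643, 0.765, -0.0, 0.0]
ft_force: [-0.1, -0.4, -0.8]
finger_gap: -0.0004
grip_force: 0.0
```

```bash
python3 h.py;  python3 - <<'E'
from station import cams
import cv2,numpy as np
c=cams.capture('top');s=cams.capture('scene')
f=lambda i:cv2.resize(i,(400,300),interpolation=2)
cv2.imwrite('pics/c5.png',np.vstack([np.hstack([f(c['frame'][158:258,258:424]),f(s['frame'][145:250,240:370])]),np.hstack([f(c['frame']),f(s['frame'])])]))
E
```

```text
t 23.18 rack xy mm [-393.1  -53.3] z 188.1 toolx yaw err 0.0007 zaxis [-0.    -0.001 -1.   ] F rack [ 0.4  -0.13] -0.83 gap -0.0004 q [ 0.54  0.19 -0.23  1.15 -0.    1.94]
```

View pics/c5.png

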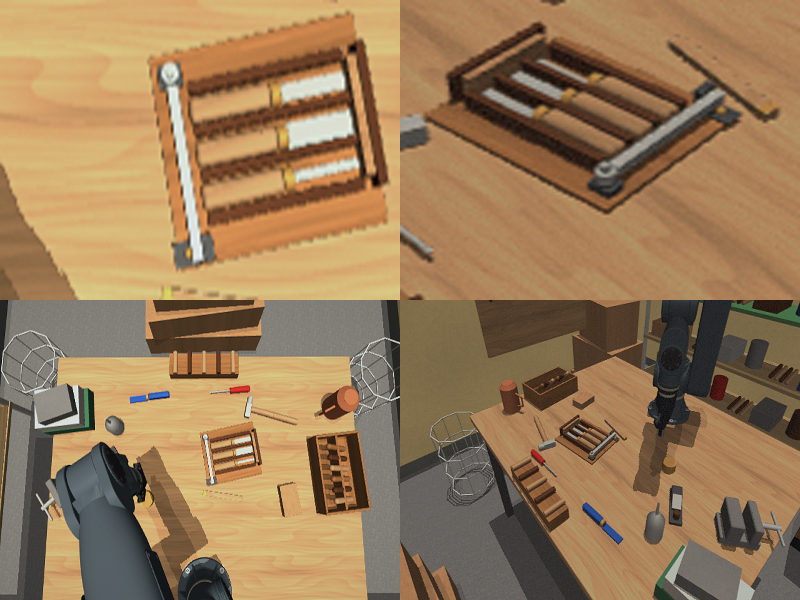

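The bar lies shut along the front with its tip at the post (197,260). All three chisels are home and the bystanders are untouched, so I'm handing in.

```bash
python3 -c "
from station import job_done
print(job_done())"
```

```text
the job is handed in; nothing more can be done
None
```

I pushed the two protruding chisels (middle and wide) home, with about 6 N the highest force I read while pushing, then swung the keeper bar shut against its stop post and handed the job in at about 23 s; no verdict came back.

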